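# Chock the spool axle to change grip, then clip it into its holder

## Task

Move the green spool axle from the white stand into the grey clip holder, changing your grip on the way: first set the black chock on the sloping board with its toes pointing uphill, then lay the axle across the slope against both toes, let go of it and leave it a good second to lie there by itself. Then take it again by its white middle band and press it down, centred between the two forks, past both orange sprung jaws until it rests on the fork floors and the jaws have sprung back above it. Leave the chock on the board, never let the axle get onto the bench, and leave the spool, glue bottle and tray where they are.

Things in the scene. Friction and masses are not known exactly. Their poses are not given: they have to be found in the camera images.
- axle: Loose green plastic tube, 160 mm long, 32 mm diameter, about 0.15 kg, with black ends and a white band 30 mm wide round its middle. Origin at its centre, x along its axis. It rolls freely. At the start it lies in the stand.
- stand: Fixed white open-topped trough on black feet, left or right of the board; the axle starts in it, along the stand's x, axis 56 mm up. Origin on the bench under its centre. 76 mm long (x), 70 mm wide; inside 38 mm wide, walls 85 mm high. 42 mm of the axle sticks out at each end: only there can it be gripped. Lift it straight up at least 50 mm.
- board: Fixed plywood board, 200 mm (x) by 220 mm (y), on black feet, with a black stripe painted along its low edge. Its top is a plane that slopes 5 degrees (0.0873 rad): it rises towards the board's +x and is level along y. Origin on the bench under its centre; the top is 30 mm above the bench there (21 mm at the low edge, 39 mm at the high edge).
- chock: Loose black U-shaped chock, 0.16 kg, flat on the bench. Grip bar 16 mm thick (x), 100 mm long (y), 36 mm high; origin below the bar's middle. Two toes, 10 mm high, 17 mm wide, at y = -38.5 and +38.5 mm, run to +x and end in red 45 degree faces at x = 68 mm. The axle against both toes has its axis along y at x = 77 mm, z = 16 mm in the chock's frame.
- chock_toes (a point): Point on the chock's underside midway between the tips of the toes, x = 68 mm from its origin.
- holder: Fixed grey clip holder, left or right of the board: base plate 170 (x) by 86 mm, 10 mm thick; origin on the bench under its centre. Two forks, 24 mm long, at x = -60 and +60 mm; 96 mm free between them for the gripper. Slots 37 mm wide, mouths flared, floors 28 mm up, sides up to 90 mm high. Press the axle in straight down along the holder's x.
- seat (a point): Where the centre of the seated axle lies: on the holder, 44 mm above the bench, over the holder's origin.
- jaw_a (a joint): Orange sprung jaw plate on the fork at the holder's x = -60 mm: hinged at y = 24 mm, z = 70 mm about x, reaching over the slot to y = 8 mm. 0 = level, closed (cannot go up); grows (rad, to 1.5) as it is pushed down. The axle pushes it down with about 3 to 6 N; it springs back above the seated axle.
- jaw_b (a joint): The same jaw on the fork at the holder's x = +60 mm.
- spool: Bystander: loose blue spool, 90 mm diameter, 45 mm high, lying flat. Origin under its centre.
- glue: Bystander: loose white bottle with orange cap, 44 mm diameter, 100 mm high, upright. Origin under its centre.
- tray: Bystander: loose white ceramic tray, 110 by 150 by 20 mm. Origin under its centre.
Not all that is in view belongs to the job. What is shaped like the chock but turquoise or yellow is not meant.

How it is judged:
By the outcome, as a careful person would: the job done as asked, in the order asked, and still so for the second after the job is handed in, with the robot touching nothing.
It also fails if it takes over 64 s, if anything falls off the work surface, if the arm or the gripper's body presses on something with over 40 N, if the wrist force passes 120 N, or if a joint passes its speed limit or range.

## Robot

A 6-joint arm with a two-finger parallel gripper is mounted at the origin on the work surface. World frame = base frame: x ahead of the robot, y to its left, z up, the work surface at z = 0. Lengths are in m, angles in rad, forces in N, time in s.
With the tool pointing down it reaches from about 0.375 to 0.9 m from the base axis. Payload 3.1 kg.
Tool frame: the origin (TCP) lies on the mounting face of the last link; the fingertips stand 182 mm ahead of it and the grasp point (between the pads) lies 164 mm ahead of it; z points along the fingers, y is the direction in which the jaws open and shut (so a half turn about z gives the same grasp; the last joint's range is limited). The gripper opens to 87 mm and grips with 3 to 60 N. Pads are 19 mm wide; open, the fingers measure 117 mm over their backs; the gripper's body (75 mm by 190 mm) begins 51 mm behind the grasp point.
Start: joints at [1.046, 0.527, 1.433, -0, 1.181, -0.178], TCP at [0.212, 0.588, 0.405] pointing down, gripper open.
Joint ranges: [-3.08, 3.08], [-0.75, 2.2], [0.22, 2.44], [-1.43, 4.57], [0, 2.65], [-2.85, 2.85]. Speed limits (rad/s): [2.79, 2.79, 3.14, 3.14, 3.14, 3.14].

## Interface

Orientations are given as a unit quaternion [x, y, z, w].
In Python, from rig import robot, camera, camera_model gives the robot as it stands.
- The arm moves only by the tool drive_tool, never from a script. Its argument "plan" is a list that holds one entry, the list of rows, each a list of 6 numbers: the shift along the world's x, y, z in units of 2.5 cm (1.0 is 2.5 cm), then the turn, a rotation vector about the world's x, y, z in units of 6 degrees (1.0 is 6 degrees). A call has 1 to 8 rows; each row shifts and turns the commanded pose from where the row before left it; what a row does not reach is not made up. A row lasts 1/8 s, in which the tool goes at most 62.5 mm and 10.7 degrees, less where a joint would pass 70% of its speed; a pose out of reach is approached as far as the arm can. A call with a number of a shift or a turn outside -1 to 1 is refused whole. A call with a gripper value outside its range is refused whole. "grip" is the closure, from 0 (fully open) to 1 (shut), set as the call begins (left out, the last holds). The fingers move at their own pace and stop on an object; "force" is the grip in N (left out, the last holds). Time passes only in rows, so rows that do not move let the fingers close. It gives the time, the measured TCP pose, the force and the opening at its end, in the units of the state.
- robot.get_obs(): the state, without advancing time (a new reading comes with each control period).
- camera(name): name is "scene" or "top" or "wrist"; returns the picture (384x512x3 uint8, red, green, blue); there is no depth.
- camera_model(name): a dict with "K" (3x3 intrinsics, pixels), "world_to_cam" (4x4, takes a point from world to camera coordinates); the wrist camera has in their place "tool_from_camera" (4x4, takes a point from camera to tool coordinates, whose origin is the TCP and whose axes are the flange's). Camera axes: x right, y up, looking along -z (the intrinsics and any distortion apply to the point x, -y, -z); pixel columns grow to the right and rows downward; lengths in m; the calibration is good to about 2 mm. A picture is of the moment at which its call begins: read the wrist's pose just before it. camera_model takes no time and is no camera call.
- robot.hand_in(): hands the job in, once; it reports no verdict.
The state is a dict: "time": time; "q": joint angles; "joint_velocities": joint speeds; "joint_torque": joint torques, N m; "position": TCP position; "tool_rot": TCP orientation; "ft_force": force on the tool from outside, world axes, zero at the start; "moment": the same for the moment, N m; "grip_width": finger opening in m.
Only numpy, scipy, OpenCV 4.12 (cv2) and the standard library are available. Lean on these libraries where they do the work, as an engineer would, in place of code of your own. Each camera call takes 0.05 s, during which the arm holds its last target.

## Working session

There is one attempt and no reset: what is moved stays moved. The work goes in short steps, Python scripts to look and compute and a tool call to move; the robot and the scene stay as the last step left them, time stands still between calls to the robot, and variables do not carry over. Pictures are saved under pics/ and viewed, and the job is handed in when it is done.

Besides the shell and the picture viewer there is one more tool, called after "Request:" as name(argument=value, ...) on one line, values as JSON. drive_tool: Moves the arm, as the interface text tells. Shifts and turns lie within -1 to 1; 1 stands for 2.5 cm of shift or 6 degrees of turn. Its arguments: {"type":"object","properties":{"plan":{"type":"array","items":{"type":"array","items":{"type":"array","items":{"type":"number","minimum":-1,"maximum":1}}}},"grip":{"type":"number"},"force":{"type":"number"}},"required":["plan"]}

```bash
ls; mkdir -p pics
python3 - <<'E'
from rig import robot,camera,camera_model
import cv2
o=robot.get_obs();print(o)
for n in ["scene","top","wrist"]:
    im=camera(n);cv2.imwrite(f"pics/{n}0.png",im[:,:,::-1]);print(n,camera_model(n))
E
```

```text
pics
{'time': 0.0, 'q': array([ 1.04551321e+00,  5.28475418e-01,  1.43385013e+00,  2.68238241e-05,
        1.18142192e+00, -1.78541949e-01]), 'joint_velocities': array([ 0.00041925, -0.00110411, -0.00101411, -0.00192635,  0.00092204,
       -0.00112563]), 'joint_torque': array([ 8.57694681e-05, -4.40053153e+01, -1.76592869e+01,  6.33250899e-02,
        5.82872238e-02, -1.83686871e-04]), 'position': array([0.21222446, 0.5875185 , 0.40378213]), 'tool_rot': array([ 1.72508308e-01,  9.85007473e-01, -1.00710050e-03, -3.83016870e-04]), 'ft_force': array([ 1.03920028, -0.12947926, -0.12043452]), 'moment': array([ 0.0031029 ,  0.00182306, -0.01264285]), 'grip_width': 0.08702858112757839}
scene {'K': array([[384.05221962,   0.        , 254.48374045],
       [  0.        , 384.05221962, 195.14867495],
       [  0.        ,   0.        ,   1.        ]]), 'world_to_cam': array([[ 0.10158093,  0.99477733, -0.00996911, -0.16382967],
       [-0.77420261,  0.08534214,  0.62715791,  0.38808979],
       [ 0.62473325, -0.05598917,  0.77882834, -1.65771643],
       [ 0.        ,  0.        ,  0.        
[... 273 characters left out ...]
791474, -0.00608731,  0.0642582 , -0.54927041],
       [-0.06432457, -0.01141945,  0.99786369, -1.17790266],
       [ 0.        ,  0.        ,  0.        ,  1.        ]])}
wrist {'K': array([[268.90149778,   0.        , 254.05791524],
       [  0.        , 268.90149778, 197.57105469],
       [  0.        ,   0.        ,   1.        ]]), 'tool_from_camera': array([[-2.07406644e-04,  9.52323908e-01,  3.05088726e-01,
         8.45226083e-02],
       [ 9.99999789e-01,  9.77723478e-06,  6.49304576e-04,
        -5.34963447e-04],
       [ 6.15365347e-04,  3.05088797e-01, -9.52323709e-01,
         1.94892974e-02],
       [ 0.00000000e+00,  0.00000000e+00,  0.00000000e+00,
         1.00000000e+00]])}
```

View pics/top0.png

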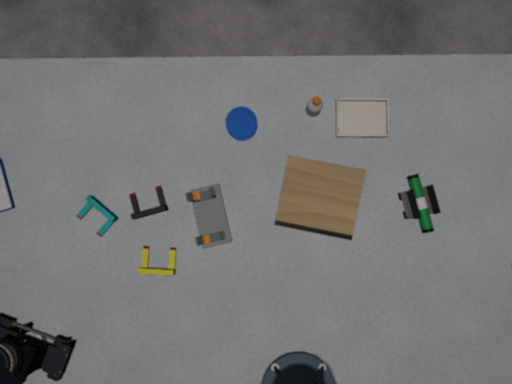

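View pics/scene0.png

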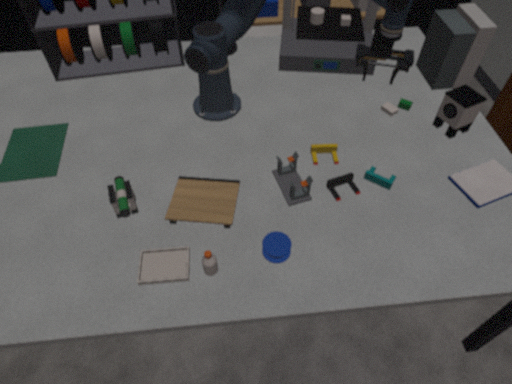

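View pics/wrist0.png

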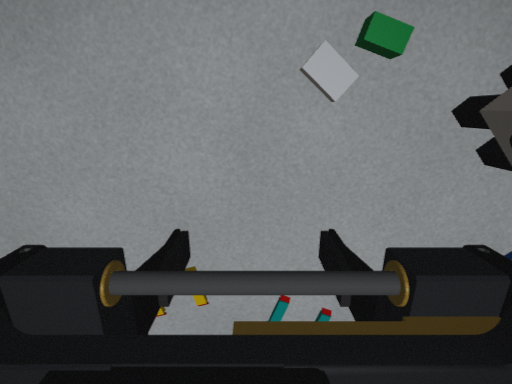

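The top view shows the candidates for the chock: black at (149,204), turquoise at (98,212) and yellow at (158,262). The job wants the black one. The holder is at (210,217), the board at (320,197) with its stripe on the robot side, and the axle in the stand at (419,203).

```bash
cat > h.py <<'E'
import numpy as np,cv2
from rig import robot,camera,camera_model
from scipy.spatial.transform import Rotation as R
def ray(n,u,v,obs=None):
    m=camera_model(n);K=m["K"]
    d=np.array([(u-K[0,2])/K[0,0],-(v-K[1,2])/K[1,1],-1.])
    if n=="wrist":
        T=np.eye(4);T[:3,:3]=R.from_quat(obs["tool_rot"]).as_matrix();T[:3,3]=obs["position"];T=T@m["tool_from_camera"]
    else: T=np.linalg.inv(m["world_to_cam"])
    return T[:3,3],T[:3,:3]@d
def unproj(n,u,v,z,obs=None):
    o,d=ray(n,u,v,obs);return o+d*(z-o[2])/d[2]
def proj(n,p,obs=None):
    m=camera_model(n);K=m["K"]
    if n=="wrist":
        T=np.eye(4);T[:3,:3]=R.from_quat(obs["tool_rot"]).as_matrix();T[:3,3]=obs["position"];W=np.linalg.inv(T@m["tool_from_camera"])
    else: W=m["world_to_cam"]
    p=np.atleast_2d(p);c=p@W[:3,:3].T+W[:3,3]
    return np.c_[K[0,0]*c[:,0]/-c[:,2]+K[0,2],K[1,1]*-c[:,1]/-c[:,2]+K[1,2]]
def crop(src,dst,u0,v0,u1,v1,s):
    im=cv2.imread(src)[v0:v1,u0:u1]
    im=cv2.resize(im,None,fx=s,fy=s,interpolation=cv2.INTER_CUBIC)
    st=10
    for u in range(-(-u0//st)*st,u1,st):
        x=int((u-u0+.5)*s);cv2.line(im,(x,0),(x,6),(0,0,255),1);cv2.putText(im,str(u),(x+1,16),0,.35,(0,0,255))
    for v in range(-(-v0//st)*st,v1,st):
        y=int((v-v0+.5)*s);cv2.line(im,(0,y),(6,y),(0,0,255),1);cv2.putText(im,str(v),(8,y+4),0,.35,(0,0,255))
    cv2.imwrite(dst,im)
E
python3 - <<'E'
from h import *
crop("pics/top0.png","pics/c1.png",120,170,240,260,6)
crop("pics/top0.png","pics/c2.png",265,145,375,245,6)
crop("pics/top0.png","pics/c3.png",385,165,450,240,8)
E
```

```text
(no output)
```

View pics/c1.png

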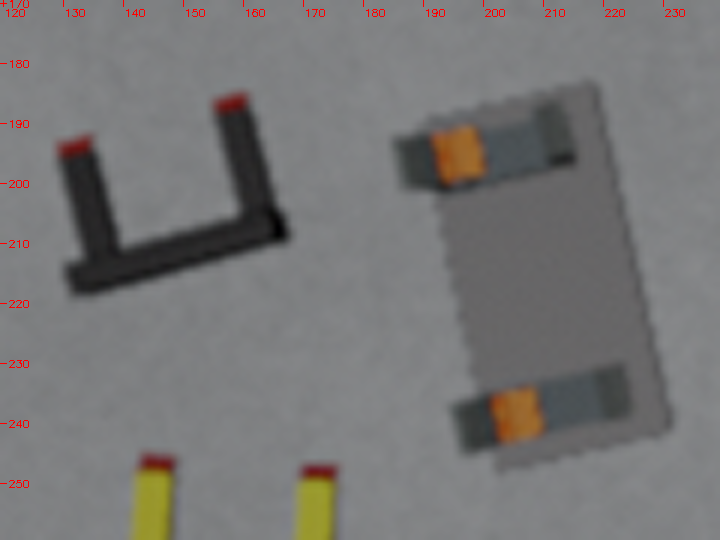

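View pics/c2.png

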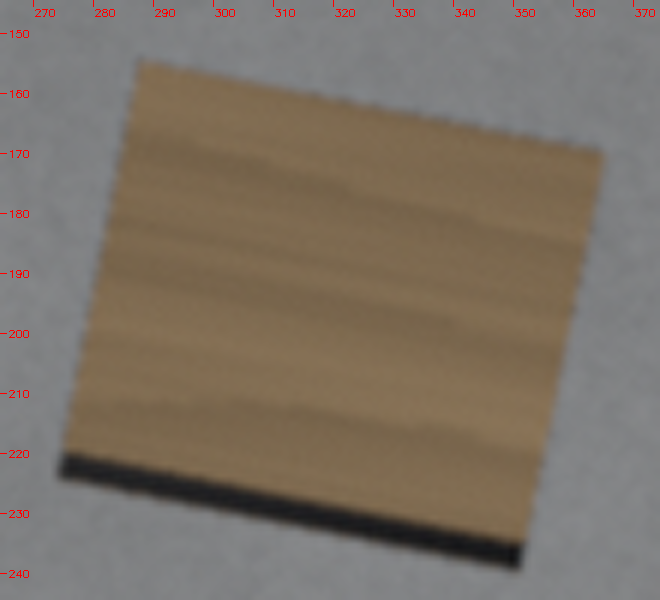

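View pics/c3.png

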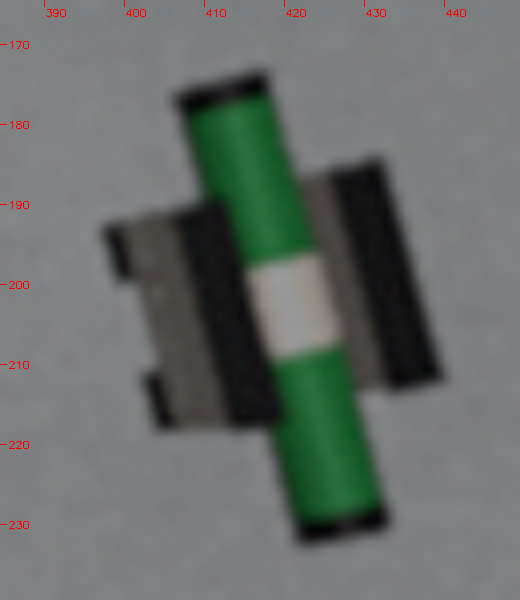

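The crop at (149,204) confirms the black U with red toe ends pointing up-image (+x). Next I fit the poses of all the objects from the corners.

```bash
cat >> h.py <<'E'
from scipy.optimize import least_squares
def fitpose(n,pts,pix,x0,z=0.,obs=None):
    pts=np.array(pts,float);pix=np.array(pix,float)
    def f(p):
        c,s=np.cos(p[2]),np.sin(p[2])
        w=np.c_[p[0]+c*pts[:,0]-s*pts[:,1],p[1]+s*pts[:,0]+c*pts[:,1],pts[:,2]+z]
        return (proj(n,w,obs)-pix).ravel()
    r=least_squares(f,x0);return r.x,np.round(r.fun.reshape(-1,2),1)
def loc(p,l):
    c,s=np.cos(p[2]),np.sin(p[2]);l=np.atleast_2d(np.array(l,float))
    return np.c_[p[0]+c*l[:,0]-s*l[:,1],p[1]+s*l[:,0]+c*l[:,1],l[:,2]]
E
python3 - <<'E'
from h import *
def pc(l,u0,v0,s): return [(x/s+u0-.5,y/s+v0-.5) for x,y in l]
ch=pc([(57,152),(93,141),(213,110),(247,98),(65,265),(72,296)],120,170,6)
P=[(.068,.047,0),(.068,.030,0),(.068,-.030,0),(.068,-.047,0),(.008,.05,.036),(-.008,.05,.036)]
print("chock",fitpose("top",P,ch,[.53,.35,.27]))
b=pc([(138,58),(603,150),(522,571),(58,477)],265,145,6)
c5=.1*np.cos(.0873);
print("board",fitpose("top",[(c5,.11,.0387),(c5,-.11,.0387),(-c5,-.11,.0213),(-c5,.11,.0213)],b,[.53,0,-.2]))
h=pc([(598,82),(675,430),(497,473),(515,415),(460,152)],120,170,6)
print("holder",fitpose("top",[(.085,-.043,.01),(-.085,-.043,.01),(-.085,.043,.01),(-.06,.016,.071),(.06,.016,.071)],h,[.5,.2,.2]))
a=pc([(222,85),(342,535),(292,305)],385,165,8)
print("axle",fitpose("top",[(.08,0,.056),(-.08,0,.056),(0,0,.063)],a,[.5,-.25,.26]))
for n,u,v in [("spool",242,124),("glue",315,105),("tray",362,118)]: print(n,unproj("top",u,v,.03))
print(proj("scene",[[.5,.2,0]]))
E
```

```text
chock (array([0.49306928, 0.41601766, 0.27079943]), array([[ 0.4, -0.6],
       [ 0.1, -0.3],
       [ 0.2, -0.9],
       [ 0.3, -0.5],
       [-0.6,  0.9],
       [-0.3,  1.3]]))
board (array([ 0.53370353, -0.06149036, -0.19912467]), array([[ 0. , -0.1],
       [ 0.5, -0.4],
       [-0.2,  0. ],
       [-0.4,  0.4]]))
holder (array([0.48383742, 0.24565739, 0.21978667]), array([[-0.7, -0.2],
       [-0.4,  0.3],
       [-0.5, -0. ],
       [ 1. , -0.2],
       [ 0.6,  0.1]]))
axle (array([ 0.51419585, -0.32991853,  0.23092581]), array([[-0. , -0.7],
       [ 0.2,  0.4],
       [-0.2,  0.3]]))
spool [0.74100186 0.15377557 0.03      ]
glue [ 0.7936949  -0.05270636  0.03      ]
tray [ 0.75539913 -0.18433301  0.03      ]
[[278.80749363 190.03658289]]
```

```bash
cat >> h.py <<'E'
def toolq(yaw_y,tilt=None):
    """tool pointing down, tool y at angle yaw_y (rad); tilt: extra world rotvec"""
    y=np.array([np.cos(yaw_y),np.sin(yaw_y),0]);z=np.array([0,0,-1.]);x=np.cross(y,z)
    r=R.from_matrix(np.c_[x,y,z])
    if tilt is not None: r=R.from_rotvec(tilt)*r
    return r
def delta(gp,rot,obs=None):
    """units to bring the grasp point to gp with orientation rot"""
    o=obs or robot.get_obs()
    tcp=np.array(gp)-rot.apply([0,0,.164])
    rc=R.from_quat(o["tool_rot"])
    dr=(rot*rc.inv()).as_rotvec()
    d=(tcp-o["position"])/.025; a=np.degrees(dr)/6
    print("t",round(o["time"],2),"shift units",np.round(d,2),"turn units",np.round(a,2),"| tcp target",np.round(tcp,4),"now",np.round(o["position"],4))
E
python3 - <<'E'
from h import *
ch=[.4931,.416,.2708]
delta([ch[0]+.01,ch[1],.15],toolq(ch[2]))
E
```

```text
t 0.15 shift units [11.63 -6.86 -3.6 ] turn units [ 0.01 -0.01 -9.1 ] | tcp target [0.5031 0.416  0.314 ] now [0.2123 0.5876 0.404 ]
```

Request:
drive_tool(plan=[[[0.9,-0.55,-0.2,0,0,-0.75],[1,-0.57,-0.3,0,0,-0.75],[1,-0.57,-0.3,0,0,-0.8],[1,-0.57,-0.3,0,0,-0.8],[1,-0.57,-0.3,0,0,-0.8],[1,-0.57,-0.3,0,0,-0.8],[1,-0.57,-0.3,0,0,-0.8],[1,-0.57,-0.3,0,0,-0.8]]], grip=0, force=40)

```text
time: 1.15
position: [0.4106, 0.4737, 0.3467]
tool_rot: [0.483, 0.875, -0.0, -0.0]
ft_force: [-0.1, -0.4, 0.3]
grip_width: 0.0869
```

Request:
drive_tool(plan=[[[1,-0.57,-0.3,0,0,-0.8],[1,-0.57,-0.3,0,0,-0.8],[1,-0.6,-0.4,0,0,-0.7],[0.73,-0.58,-0.3,0,0,-0.5],[0,0,0,0,0,0]]])

```text
time: 1.78
position: [0.5041, 0.415, 0.3138]
tool_rot: [0.606, 0.795, -0.001, -0.0]
ft_force: [-0.2, 0.2, -0.4]
grip_width: 0.087
```

```bash
cat >> h.py <<'E'
def snap(n,name):
    o=robot.get_obs();im=camera(n);cv2.imwrite(f"pics/{name}.png",im[:,:,::-1])
    import pickle;pickle.dump({k:o[k] for k in o},open(f"pics/{name}.pkl","wb"));return o
def load(name):
    import pickle;return pickle.load(open(f"pics/{name}.pkl","rb"))
E
python3 - <<'E'
from h import *
o=snap("wrist","w1");print(o["time"],o["position"])
im=cv2.imread("pics/w1.png");cv2.imwrite("pics/w1b.png",cv2.resize(im,None,fx=1.5,fy=1.5,interpolation=2))
ch=[.4931,.416,.2708]
L=[(.068,.047,0),(.068,.030,0),(.068,-.030,0),(.068,-.047,0),(.008,.05,.036),(-.008,.05,.036),(.008,-.05,.036),(-.008,-.05,.036)]
print(proj("wrist",loc(ch,L),o)*1.5)
E
```

```text
1.775 [0.50414016 0.41503744 0.31381004]
[[462.47950536 214.95600251]
 [461.096002   238.49148358]
 [456.57998348 315.31577724]
 [455.39502794 335.4736601 ]
 [378.64396043 216.82337316]
 [353.35517542 216.87204964]
 [379.2148311  359.7163021 ]
 [356.6350137  359.73560868]]
```

View pics/w1b.png

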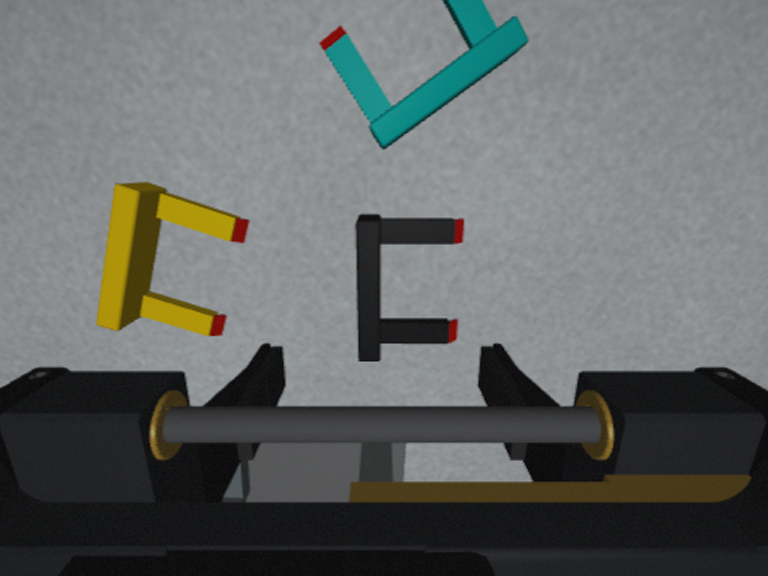

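The wrist view shows the black chock's bar at x≈369 of the enlarged picture, with its toes to the right. The turquoise and yellow ones lie apart from it. I'll refine the fit.

Run:
```python
from h import *
crop("pics/w1.png","pics/w1c.png",230,135,315,245,7)
```

```text
(no output)
```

View pics/w1c.png

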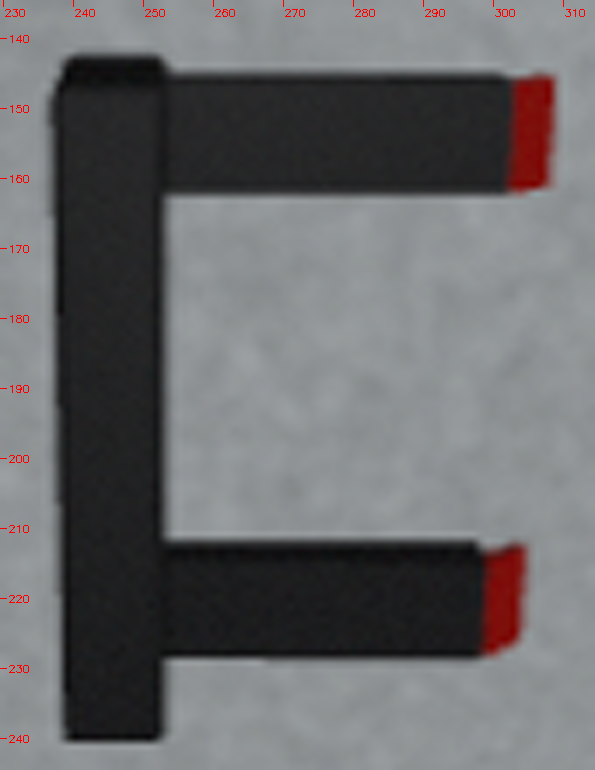

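Run:
```python
from h import *
o=load("w1")
px=[(554,77),(549,185),(526,545),(519,645),(163,86),(57,86),(161,740),(65,740)]
pix=[(x/7+229.5,y/7+134.5) for x,y in px]
L=[(.068,.047,0),(.068,.030,0),(.068,-.030,0),(.068,-.047,0),(.008,.05,.036),(-.008,.05,.036),(.008,-.05,.036),(-.008,-.05,.036)]
p,r=fitpose("wrist",L,pix,[.49,.41,.27],obs=o);print(p,r)
delta([p[0],p[1],.10],toolq(p[2]))
delta([p[0],p[1],.023],toolq(p[2]))
```

```text
[0.49413577 0.41452918 0.26051176] [[ 0.5  0. ]
 [ 0.2  0.2]
 [-0.1 -0.2]
 [-0.1 -1.1]
 [ 0.8 -0.3]
 [-0.9 -0.5]
 [ 0.4  1.1]
 [-0.9  1. ]]
t 1.82 shift units [-0.36 -0.05 -2.01] turn units [ 0.   -0.02 -0.09] | tcp target [0.4941 0.4145 0.264 ] now [0.5032 0.4158 0.3143]
t 1.82 shift units [-0.36 -0.05 -5.09] turn units [ 0.   -0.02 -0.09] | tcp target [0.4941 0.4145 0.187 ] now [0.5032 0.4158 0.3143]
```

Request:
drive_tool(plan=[[[-0.18,-0.05,-1,0,0,-0.1],[-0.18,0,-1,0,0,0],[0,0,-1,0,0,0],[0,0,-1,0,0,0],[0,0,-0.7,0,0,0],[0,0,-0.4,0,0,0],[0,0,0,0,0,0]]])

```text
time: 2.7
position: [0.4938, 0.4152, 0.1869]
tool_rot: [0.609, 0.793, -0.0, -0.0]
ft_force: [-0.0, -0.6, -0.4]
grip_width: 0.0867
```

Request:
drive_tool(plan=[[[0,0,0,0,0,0],[0,0,0,0,0,0],[0,0,0,0,0,0],[0,0,0,0,0,0],[0,0,0,0,0,0],[0,0,0,0,0,0]]], grip=1, force=40)

```text
time: 3.45
position: [0.4942, 0.415, 0.1873]
tool_rot: [0.609, 0.793, -0.0, -0.0]
ft_force: [0.0, 0.1, -0.1]
grip_width: 0.0352
```

Request:
drive_tool(plan=[[[0,0,0,0,0,0],[0,0,0,0,0,0],[0,0,0,0,0,0],[0,0,0,0,0,0]]])

```text
time: 3.95
position: [0.4942, 0.415, 0.1872]
tool_rot: [0.609, 0.793, 0.0, 0.0]
ft_force: [-0.3, 0.5, -0.3]
grip_width: 0.0154
```

Request:
drive_tool(plan=[[[0,0,0.3,0,0,0],[0,0,0.7,0,0,0],[0,0,1,0,0,0],[0,0,1,0,0,0],[0,0,1,0,0,0],[0,0,1,0,0,0],[0,0,0.5,0,0,0],[0,0,0,0,0,0]]])

```text
time: 4.95
position: [0.4943, 0.4151, 0.3263]
tool_rot: [0.609, 0.793, 0.001, 0.001]
ft_force: [-0.2, -0.1, -1.0]
grip_width: 0.0155
```

Run:
```python
from h import *
b=[.5337,-.0615,-.1991]
al=.0873
def bl(p,x,y,h):  # point: board-surface coords x,y, height h normal
    l=np.array([x*np.cos(al)-h*np.sin(al),y,.030+x*np.sin(al)+h*np.cos(al)])
    return loc(p,[l])[0]
tilt=-al*np.array([-np.sin(b[2]),np.cos(b[2]),0])
rot=toolq(b[2],tilt)
print(rot.as_matrix())
for h in (.12,.023,): delta(bl(b,-.045,0,h),rot)
o=snap("wrist","w2")
```

```text
[[ 1.97787191e-01  9.76511989e-01  8.54667293e-02]
 [ 9.80244983e-01 -1.97033972e-01 -1.72448975e-02]
 [ 6.93889390e-18  8.71891525e-02 -9.96191775e-01]]
t 4.95 shift units [ -1.15 -18.51  -0.69] turn units [ 0.02 -0.81 -4.39] | tcp target [ 0.4655 -0.0477  0.309 ] now [0.4943 0.4151 0.3263]
t 4.95 shift units [ -0.82 -18.58  -4.56] turn units [ 0.02 -0.81 -4.39] | tcp target [ 0.4738 -0.0494  0.2124] now [0.4943 0.4151 0.3263]
```

View pics/w2.png

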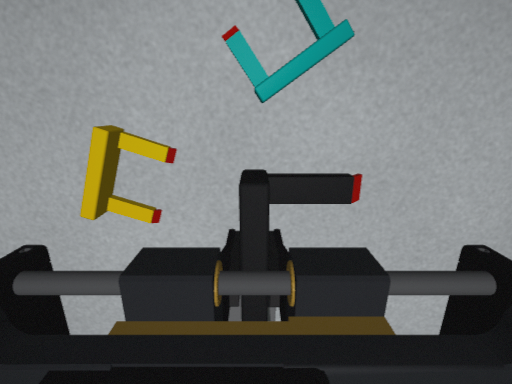

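Request:
drive_tool(plan=[[[-0.06,-0.6,0,0,-0.04,-0.23],[-0.06,-1,0,0,-0.04,-0.23],[-0.06,-1,0,0,-0.04,-0.23],[-0.06,-1,0,0,-0.04,-0.23],[-0.06,-1,0,0,-0.04,-0.23],[-0.06,-1,0,0,-0.04,-0.23],[-0.06,-1,0,0,-0.04,-0.23],[-0.06,-1,0,0,-0.04,-0.23]]])

```text
time: 6.0
position: [0.4813, 0.2233, 0.3237]
tool_rot: [0.683, 0.73, 0.009, 0.013]
ft_force: [0.6, 0.3, -1.6]
grip_width: 0.0159
```

Request:
drive_tool(plan=[[[-0.06,-1,0,0,-0.04,-0.23],[-0.06,-1,0,0,-0.04,-0.23],[-0.06,-1,0,0,-0.04,-0.23],[-0.06,-1,0,0,-0.04,-0.23],[-0.06,-1,0,0,-0.04,-0.23],[-0.06,-1,0,0,-0.04,-0.23],[-0.06,-1,0,0,-0.04,-0.23],[-0.06,-0.9,0,0,-0.04,-0.23]]])

```text
time: 7.0
position: [0.4691, 0.0262, 0.3239]
tool_rot: [0.75, 0.66, 0.019, 0.026]
ft_force: [0.2, -0.1, -1.4]
grip_width: 0.016
```

Request:
drive_tool(plan=[[[-0.06,-0.9,-0.2,0,-0.05,-0.23],[-0.06,-0.7,-0.3,0,-0.05,-0.23],[-0.06,-0.4,-0.2,0,-0.05,-0.23],[0,0,0,0,0,0]]])

```text
time: 7.5
position: [0.465, -0.023, 0.3066]
tool_rot: [0.773, 0.633, 0.025, 0.031]
ft_force: [-0.4, 0.8, -2.0]
grip_width: 0.0155
```

Run:
```python
from h import *
o=snap("wrist","w3")
im=cv2.imread("pics/w3.png");cv2.imwrite("pics/w3b.png",cv2.resize(im,None,fx=1.5,fy=1.5,interpolation=2))
b=[.5337,-.0615,-.1991]
al=.0873
c5=.1*np.cos(al)
print(proj("wrist",loc(b,[(c5,.11,.0387),(c5,-.11,.0387),(-c5,-.11,.0213),(-c5,.11,.0213)]),o)*1.5)
tilt=-al*np.array([-np.sin(b[2]),np.cos(b[2]),0]);rot=toolq(b[2],tilt)
def bl(p,x,y,h):
    return loc(p,[np.array([x*np.cos(al)-h*np.sin(al),y,.030+x*np.sin(al)+h*np.cos(al)])])[0]
for h in (.12,.023,): delta(bl(b,-.045,0,h),rot)
```

```text
[[629.85694211 162.65063968]
 [576.524167   458.82770333]
 [321.250654   457.42873653]
 [304.94665353 162.72744542]]
t 7.55 shift units [ 0.01 -1.01  0.09] turn units [ 0.   -0.07 -0.01] | tcp target [ 0.4655 -0.0477  0.309 ] now [ 0.4652 -0.0226  0.3069]
t 7.55 shift units [ 0.34 -1.07 -3.78] turn units [ 0.   -0.07 -0.01] | tcp target [ 0.4738 -0.0494  0.2124] now [ 0.4652 -0.0226  0.3069]
```

View pics/w3b.png

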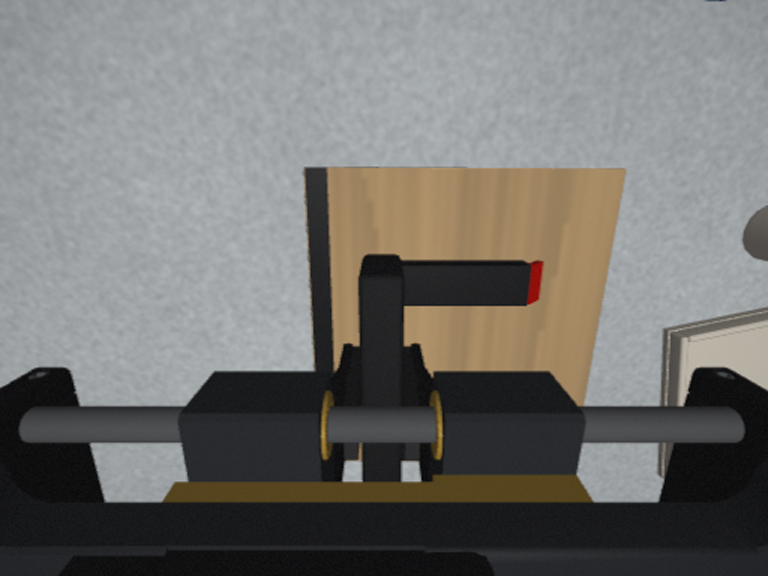

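Request:
drive_tool(plan=[[[0.05,-0.4,-0.5,0,-0.04,0],[0.05,-0.4,-1,0,-0.03,0],[0.08,-0.37,-1,0,0,0],[0.08,0,-0.7,0,0,0],[0.06,0,-0.3,0,0,0],[0,0,0,0,0,0],[0,0,0,0,0,0]]])

```text
time: 8.43
position: [0.4738, -0.0516, 0.2202]
tool_rot: [0.772, 0.634, 0.028, 0.035]
ft_force: [0.5, -0.2, -1.5]
grip_width: 0.016
```

Request:
drive_tool(plan=[[[0.01,0,-0.07,0,0,0],[0,0,-0.07,0,0,0],[0,0,0,0,0,0]]])

```text
time: 8.8
position: [0.4739, -0.0517, 0.2163]
tool_rot: [0.773, 0.633, 0.028, 0.035]
ft_force: [0.3, 0.4, -2.0]
grip_width: 0.0157
```

Request:
drive_tool(plan=[[[0.0,0,-0.04,0,0,0],[0,0,-0.04,0,0,0],[0,0,0,0,0,0]]])

```text
time: 9.18
position: [0.4739, -0.0517, 0.2142]
tool_rot: [0.773, 0.633, 0.028, 0.035]
ft_force: [0.1, 0.0, -1.9]
grip_width: 0.0156
```

Run:
```python
from h import *
b=[.5337,-.0645,-.1991]
al=.0873
tilt=-al*np.array([-np.sin(b[2]),np.cos(b[2]),0]);rot=toolq(b[2],tilt)
def bl(p,x,y,h):
    return loc(p,[np.array([x*np.cos(al)-h*np.sin(al),y,.030+x*np.sin(al)+h*np.cos(al)])])[0]
for h in (.023,): delta(bl(b,-.045,0,h),rot)
print(robot.get_obs()["ft_force"])
```

```text
t 9.18 shift units [-0.   -0.03 -0.07] turn units [ 0.01  0.01 -0.02] | tcp target [ 0.4738 -0.0524  0.2124] now [ 0.4739 -0.0517  0.2142]
[ 0.06687398  0.03537231 -1.92438646]
```

Request:
drive_tool(plan=[[[0.0,0,-0.04,0,0,0],[0,0,-0.04,0,0,0],[0,0,0,0,0,0]]])

```text
time: 9.55
position: [0.4738, -0.0517, 0.2127]
tool_rot: [0.773, 0.633, 0.028, 0.035]
ft_force: [-1.3, 0.2, 5.6]
grip_width: 0.0159
```

Request:
drive_tool(plan=[[[0,0,0,0,0,0],[0,0,0,0,0,0],[0,0,0,0,0,0],[0,0,0,0,0,0]]], grip=0)

```text
time: 10.05
position: [0.4739, -0.0517, 0.2121]
tool_rot: [0.773, 0.633, 0.028, 0.035]
ft_force: [0.5, 0.9, 0.1]
grip_width: 0.0473
```

Request:
drive_tool(plan=[[[-0.05,0,0.5,0,0,0],[-0.08,0,1,0,0,0],[-0.08,0,1,0,0,0],[-0.08,0,1,0,0,0],[-0.08,0,1,0,0,0],[0,0,0.3,0,0,0],[0,0,0,0,0,0]]])

```text
time: 10.92
position: [0.4646, -0.0517, 0.3328]
tool_rot: [0.773, 0.633, 0.028, 0.035]
ft_force: [-0.0, -0.2, -0.6]
grip_width: 0.0866
```

Run:
```python
from h import *
o=snap("wrist","w4");print(o["time"],o["position"])
im=cv2.imread("pics/w4.png");cv2.imwrite("pics/w4b.png",cv2.resize(im,None,fx=1.5,fy=1.5,interpolation=2))
```

```text
10.925 [ 0.46458833 -0.05166951  0.33276492]
```

View pics/w4b.png

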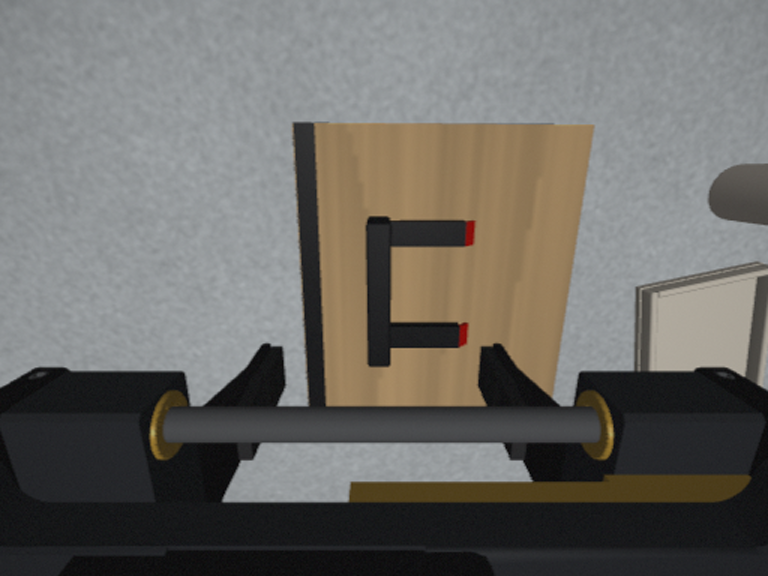

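The chock stands on the board with its toes uphill, bar at x≈378 and tips at (474,233) and (467,335) in the enlarged picture. I'll check that against the kinematics and plan the stand approach.

Run:
```python
from h import *
crop("pics/w4.png","pics/w4c.png",235,135,325,250,6)
o=load("w4")
b=[.5337,-.0645,-.1991];al=.0873
tilt=-al*np.array([-np.sin(b[2]),np.cos(b[2]),0]);rot=toolq(b[2],tilt)
M=rot.as_matrix();Xc=M[:,1];Yc=M[:,0];Zc=-M[:,2]
g=np.array([.4739,-.0517,.2124])+rot.apply([0,0,.164]);org=g-.0232*Zc
L=[(.068,.047,0),(.068,.030,0),(.068,-.030,0),(.068,-.047,0),(.008,.05,.036),(-.008,.05,.036),(.008,-.05,.036),(-.008,-.05,.036)]
W=[org+a*Xc+c*Yc+d*Zc for a,c,d in L]
print("org",org,"Yc",Yc,"axle",org+.077*Xc+.016*Zc);print(np.round((proj("wrist",W,o)-[234.5,134.5])*6))
# stand
a=[.5142,-.3299,.2309]
g=loc(a,[(.04,0,.17)])[0]
delta(g,toolq(a[2]-np.pi/2))
```

```text
org [ 0.48989937 -0.05492824  0.0259129 ] Yc [1.97787191e-01 9.80244983e-01 6.93889390e-18] axle [ 0.56372333 -0.06982394  0.04856553]
[[490.  68.]
 [483. 164.]
 [461. 475.]
 [455. 556.]
 [156.  77.]
 [ 53.  77.]
 [151. 657.]
 [ 59. 657.]]
t 10.97 shift units [  3.55 -10.76   0.08] turn units [  0.63   0.64 -10.9 ] | tcp target [ 0.5531 -0.3207  0.334 ] now [ 0.4644 -0.0516  0.3321]
```

View pics/w4c.png

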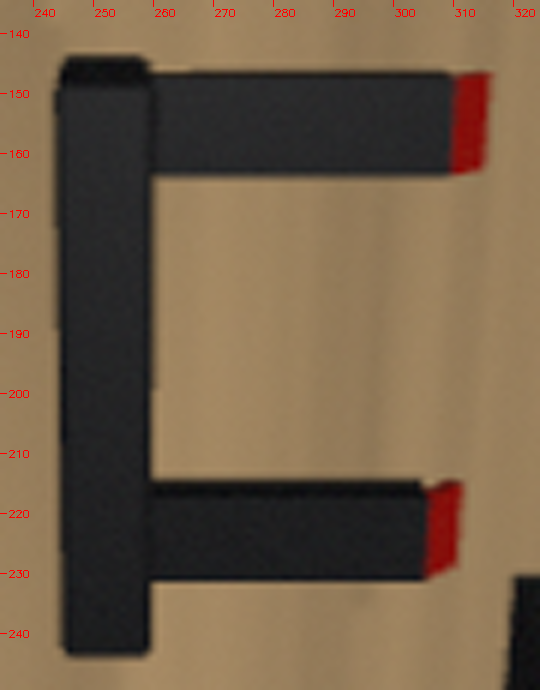

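Request:
drive_tool(plan=[[[0.3,-0.7,0,0.05,0.05,-0.9],[0.3,-0.9,0,0.05,0.05,-0.9],[0.3,-0.9,0,0.05,0.05,-0.9],[0.3,-0.9,0,0.05,0.05,-0.9],[0.3,-0.9,0,0.05,0.05,-0.9],[0.3,-0.9,0,0.05,0.05,-0.9],[0.3,-0.9,0,0.05,0.05,-0.9],[0.3,-0.9,0,0.05,0.05,-0.9]]])

```text
time: 11.98
position: [0.5246, -0.2273, 0.3305]
tool_rot: [0.953, 0.303, 0.009, 0.012]
ft_force: [1.3, -0.1, -0.1]
grip_width: 0.0875
```

Request:
drive_tool(plan=[[[0.3,-0.95,0,0.05,0.05,-0.9],[0.3,-0.95,0,0.05,0.05,-0.9],[0.3,-0.95,0.08,0.05,0.05,-0.95],[0.25,-0.9,0,0.08,0.08,-0.95],[0,0,0,0,0,0]]])

```text
time: 12.6
position: [0.5534, -0.3218, 0.3326]
tool_rot: [0.993, 0.115, -0.001, 0.0]
ft_force: [0.2, 0.4, 0.3]
grip_width: 0.0866
```

Run:
```python
from h import *
o=snap("wrist","w5");print(o["time"],o["position"],o["tool_rot"])
im=cv2.imread("pics/w5.png");cv2.imwrite("pics/w5b.png",cv2.resize(im,None,fx=1.5,fy=1.5,interpolation=2))
a=[.5142,-.3299,.2309]
print(proj("wrist",loc(a,[(.08,0,.072),(-.08,0,.072),(.015,0,.072),(-.015,0,.072)]),o)*1.5)
```

```text
12.6 [ 0.55341685 -0.32183822  0.33255138] [ 9.93362801e-01  1.15019853e-01 -8.67034568e-04  1.61928163e-04]
[[378.28817062 243.08632826]
 [378.88405618 462.23179815]
 [378.55720499 342.02758078]
 [378.66801786 382.78060571]]
```

View pics/w5b.png

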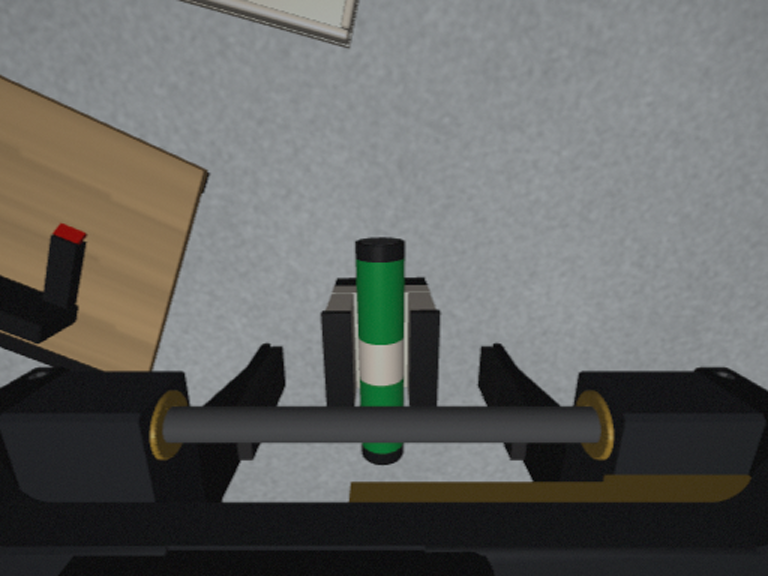

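Run:
```python
from h import *
a=[.5135,-.3312,.2300]
for z in (.10,.064): delta(loc(a,[(.062,0,z)])[0],toolq(a[2]-np.pi/2))
```

```text
t 12.65 shift units [ 0.83  0.14 -2.74] turn units [-0.01 -0.03 -0.02] | tcp target [ 0.5739 -0.3171  0.264 ] now [ 0.553  -0.3206  0.3325]
t 12.65 shift units [ 0.83  0.14 -4.18] turn units [-0.01 -0.03 -0.02] | tcp target [ 0.5739 -0.3171  0.228 ] now [ 0.553  -0.3206  0.3325]
```

Request:
drive_tool(plan=[[[0.4,0.07,-0.4,0,-0.03,0],[0.43,0.07,-0.8,0,0,0],[0,0,-1,0,0,0],[0,0,-1,0,0,0],[0,0,-0.68,0,0,0],[0,0,-0.3,0,0,0],[0,0,0,0,0,0]]])

```text
time: 13.52
position: [0.5743, -0.3167, 0.2292]
tool_rot: [0.993, 0.116, 0.001, 0.001]
ft_force: [0.8, -0.1, 0.1]
grip_width: 0.0867
```

Request:
drive_tool(plan=[[[0,0,0,0,0,0],[0,0,0,0,0,0],[0,0,0,0,0,0],[0,0,0,0,0,0],[0,0,0,0,0,0],[0,0,0,0,0,0],[0,0,0,0,0,0],[0,0,0,0,0,0]]], grip=1, force=55)

```text
time: 14.52
position: [0.5741, -0.317, 0.2297]
tool_rot: [0.993, 0.115, 0.001, 0.001]
ft_force: [-0.0, 0.3, 0.6]
grip_width: 0.031
```

Request:
drive_tool(plan=[[[0,0,0.2,0,0,0],[0,0,0.5,0,0,0],[0,0,0.8,0,0,0],[0,0,0.8,0,0,0],[0,0,0.8,0,0,0],[0,0,0.6,0,0,0],[0,0,0.3,0,0,0],[0,0,0,0,0,0]]])

```text
time: 15.52
position: [0.5742, -0.317, 0.3305]
tool_rot: [0.993, 0.115, 0.002, 0.001]
ft_force: [-0.5, 0.4, -1.4]
grip_width: 0.0312
```

Run:
```python
from h import *
o=snap("wrist","w6");print(o["time"],o["position"],o["moment"],o["ft_force"])
snap("scene","s6")
im=cv2.imread("pics/w6.png");cv2.imwrite("pics/w6b.png",cv2.resize(im,None,fx=1.5,fy=1.5,interpolation=2))
b=-.1991
ax=np.array([.5637,-.0698,.0486]);Y=np.array([.1978,.9802,0])
rot=toolq(b)
for h in (.08,.0): delta(ax+.062*Y+[0.003,0,.0097+h],rot)
```

```text
15.525 [ 0.57421386 -0.31695649  0.33045843] [-0.01688659  0.07846812 -0.02437801] [-0.51428951  0.37598355 -1.42046533]
t 15.62 shift units [ 0.2  12.31 -1.07] turn units [-0.000e+00  1.000e-02  1.089e+01] | tcp target [ 0.579  -0.009   0.3023] now [ 0.5739 -0.3168  0.3291]
t 15.62 shift units [ 0.2  12.31 -4.27] turn units [-0.000e+00  1.000e-02  1.089e+01] | tcp target [ 0.579  -0.009   0.2223] now [ 0.5739 -0.3168  0.3291]
```

View pics/w6b.png

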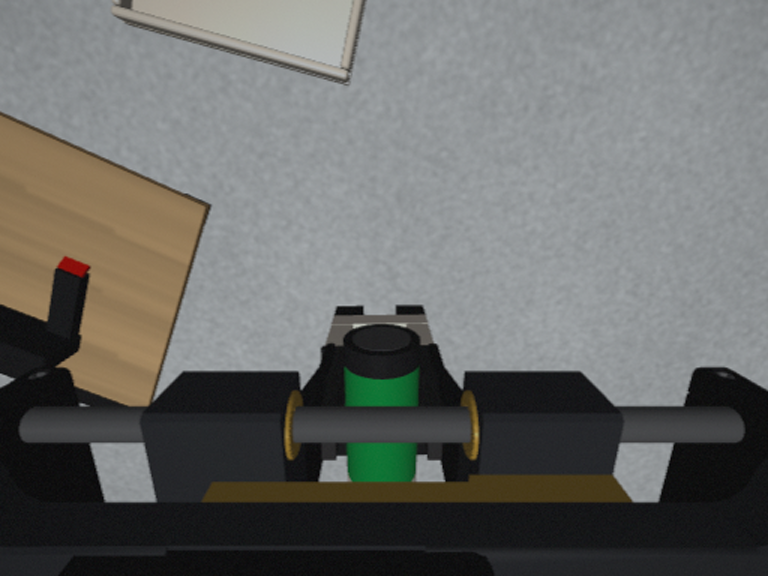

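View pics/s6.png

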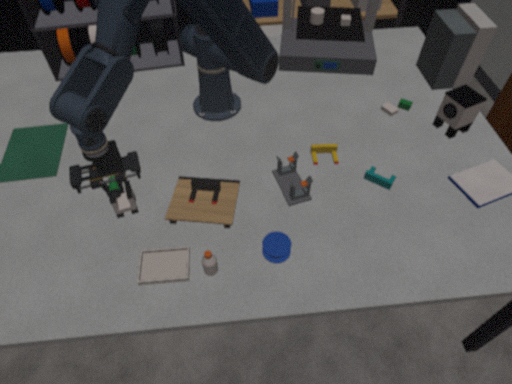

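Run:
```python
from h import *
o=load("w6")
T=R.from_quat(o["tool_rot"]);
for d in (0,10,20,30):
    c,s=np.cos(np.radians(d)),np.sin(np.radians(d))
    g=np.array([0,0,.1737]);e=np.array([c,0,-s]) # end goes up (toward the palm) when the long side droops
    zz=np.array([s,0,c])
    P=[g+.018*e,g+.018*e-.016*zz,g+.018*e+.016*zz, g+.018*e+[0,.016,0],g+.018*e-[0,.016,0]]
    print(d,(proj("wrist",[o["position"]+T.apply(p) for p in P],o)*1.5).round(0).tolist())
```

```text
0 [[380.0, 335.0], [380.0, 352.0], [380.0, 321.0], [419.0, 335.0], [341.0, 335.0]]
10 [[380.0, 338.0], [380.0, 362.0], [380.0, 318.0], [419.0, 338.0], [341.0, 338.0]]
20 [[380.0, 343.0], [380.0, 374.0], [380.0, 317.0], [420.0, 343.0], [340.0, 343.0]]
30 [[380.0, 349.0], [380.0, 385.0], [380.0, 318.0], [420.0, 349.0], [339.0, 349.0]]
```

Request:
drive_tool(plan=[[[0,0.6,0,0,0,0.6],[0,0.9,0,0,0,0.85],[0,1,0,0,0,0.85],[0,1,0,0,0,0.85],[0,1,0,0,0,0.85],[0,1,0,0,0,0.85],[0,1,0,0,0,0.85],[0,1,0,0,0,0.85]]])

```text
time: 16.62
position: [0.5739, -0.1286, 0.3288]
tool_rot: [0.896, 0.444, 0.001, -0.0]
ft_force: [0.6, -0.8, -1.1]
grip_width: 0.0308
```

Request:
drive_tool(plan=[[[0.05,1,0,0,0,0.85],[0.05,1,0,0,0,0.85],[0.05,1,-0.2,0,0,0.85],[0.05,0.9,-0.5,0,0,0.85],[0,0.6,-0.3,0,0,0.6],[0,0.31,-0.1,0,0,0.39],[0,0,0,0,0,0]]])

```text
time: 17.5
position: [0.5791, -0.0091, 0.302]
tool_rot: [0.772, 0.635, 0.001, -0.0]
ft_force: [0.5, -0.4, -0.4]
grip_width: 0.031
```

Run:
```python
from h import *
o=snap("wrist","w7");print(o["time"],o["position"],o["moment"],o["ft_force"])
snap("scene","s7");crop("pics/s7.png","pics/s7c.png",140,120,270,220,6)
b=-.1991
ax=np.array([.5637,-.0698,.0486]);Y=np.array([.1978,.9802,0])
rot=toolq(b)
for h in (.02,.0): delta(ax+.062*Y+[0.003,0,.0097+h],rot)
```

```text
17.5 [ 0.57914659 -0.00907727  0.30201239] [ 0.01495537  0.03406658 -0.0244554 ] [ 0.52446685 -0.36689198 -0.41148727]
t 17.6 shift units [-0.02  0.03 -2.41] turn units [-0.01  0.03 -0.04] | tcp target [ 0.579  -0.009   0.2423] now [ 0.5794 -0.0098  0.3025]
t 17.6 shift units [-0.02  0.03 -3.21] turn units [-0.01  0.03 -0.04] | tcp target [ 0.579  -0.009   0.2223] now [ 0.5794 -0.0098  0.3025]
```

View pics/w7.png

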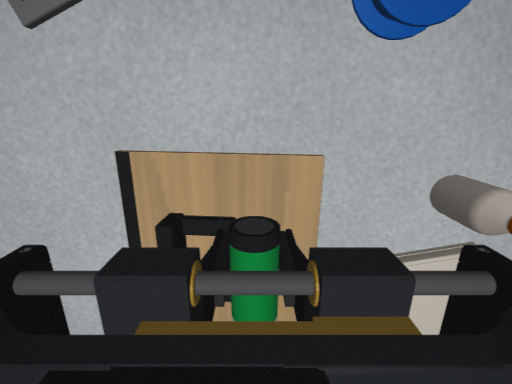

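View pics/s7c.png

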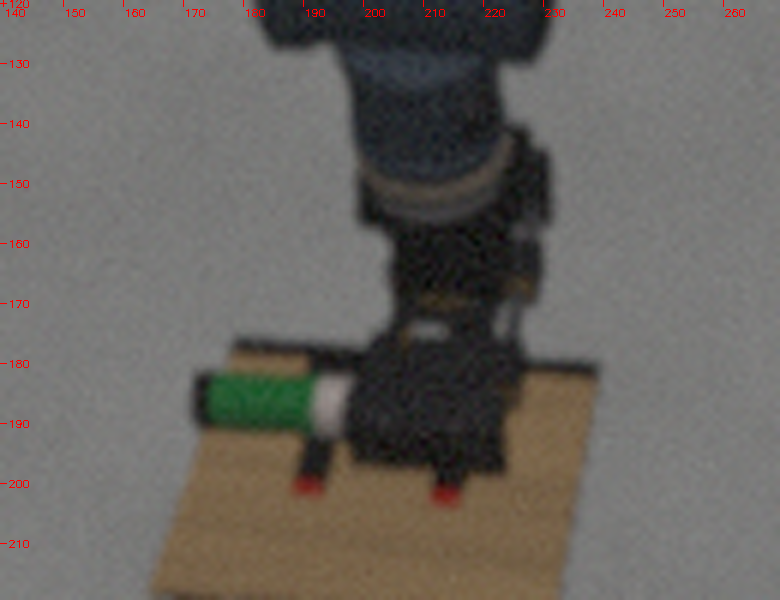

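Run:
```python
from h import *
o=load("s7");Y=np.array([.1978,.9802,0])
g=o["position"]+R.from_quat(o["tool_rot"]).apply([0,0,.1737])
for d in (0,3,6): print(d,proj("scene",[g-.142*(Y*np.cos(np.radians(d)))-[0,0,.142*np.sin(np.radians(d))], g-.062*(Y*np.cos(np.radians(d)))-[0,0,.062*np.sin(np.radians(d))]]))
```

```text
0 [[172.62543024 185.90630853]
 [197.74848908 187.6442858 ]]
3 [[173.10091829 187.43354042]
 [197.90489473 188.31231349]]
6 [[173.69114563 188.95054659]
 [198.11361024 188.97943039]]
```

Request:
drive_tool(plan=[[[0,0,-0.5,0,0,0],[0,0,-0.8,0,0,-0.04],[0,0,-0.8,0,0,0],[0,0,-0.5,0,0,0],[0,0,-0.3,0,0,0],[0,0,-0.1,0,0,0],[0,0,0,0,0,0]]])

```text
time: 18.48
position: [0.5793, -0.0093, 0.2275]
tool_rot: [0.774, 0.634, 0.002, 0.0]
ft_force: [1.1, -0.9, -1.0]
grip_width: 0.0307
```

Request:
drive_tool(plan=[[[0,0,-0.06,0,0,0],[0,0,-0.06,0,0,0],[0,0,0,0,0,0]]])

```text
time: 18.85
position: [0.5791, -0.0092, 0.2243]
tool_rot: [0.774, 0.634, 0.001, 0.0]
ft_force: [0.3, -0.3, -1.6]
grip_width: 0.0311
```

Request:
drive_tool(plan=[[[0,0,-0.04,0,0,0],[0,0,-0.04,0,0,0],[0,0,0,0,0,0]]])

```text
time: 19.23
position: [0.5792, -0.0091, 0.2229]
tool_rot: [0.774, 0.634, 0.002, 0.0]
ft_force: [-0.7, 0.7, 4.5]
grip_width: 0.0308
```

Request:
drive_tool(plan=[[[0,0,-0.03,0,0,0],[0,0,-0.03,0,0,0],[0,0,0,0,0,0]]])

```text
time: 19.6
position: [0.5791, -0.0091, 0.2228]
tool_rot: [0.774, 0.634, 0.002, 0.0]
ft_force: [-4.3, 1.1, 13.0]
grip_width: 0.0309
```

Request:
drive_tool(plan=[[[0,0,0.05,0,0,0],[0,0,0,0,0,0]]])

```text
time: 19.85
position: [0.5792, -0.0091, 0.2229]
tool_rot: [0.774, 0.634, 0.002, 0.0]
ft_force: [-0.9, 0.5, 8.4]
grip_width: 0.0306
```

Request:
drive_tool(plan=[[[0,0,0,0,0,0],[0,0,0,0,0,0],[0,0,0,0,0,0],[0,0,0,0,0,0],[0,0,0,0,0,0],[0,0,0,0,0,0]]], grip=0)

```text
time: 20.6
position: [0.5792, -0.0092, 0.222]
tool_rot: [0.774, 0.634, 0.001, 0.0]
ft_force: [0.6, 0.4, 0.3]
grip_width: 0.082
```

Request:
drive_tool(plan=[[[0,0,0.2,0,0,0],[0,0,0.6,0,0,0],[0,0,1,0,0,0],[0,0,1,0,0,0],[0,0,1,0,0,0],[0,0,0.4,0,0,0],[0,0,0,0,0,0]]])

```text
time: 21.48
position: [0.5792, -0.0092, 0.328]
tool_rot: [0.774, 0.634, 0.002, 0.001]
ft_force: [0.1, 0.4, 0.7]
grip_width: 0.0872
```

Run:
```python
from h import *
o=snap("wrist","w8");print(o["time"],o["position"],o["ft_force"])
im=cv2.imread("pics/w8.png");cv2.imwrite("pics/w8b.png",cv2.resize(im,None,fx=1.5,fy=1.5,interpolation=2))
ax=np.array([.5637,-.0698,.0486]);Y=np.array([.1978,.9802,0]);up=np.array([0,0,.016])
print(proj("wrist",[ax+.08*Y+up,ax+.015*Y+up,ax-.015*Y+up,ax-.08*Y+up],o)*1.5)
```

```text
21.475 [ 0.57921665 -0.00919649  0.32803781] [0.09619279 0.37898109 0.67078538]
[[374.64595577 279.06858918]
 [375.03289253 371.95249134]
 [375.19316291 410.42528548]
 [375.50713643 485.79441183]]
```

View pics/w8b.png

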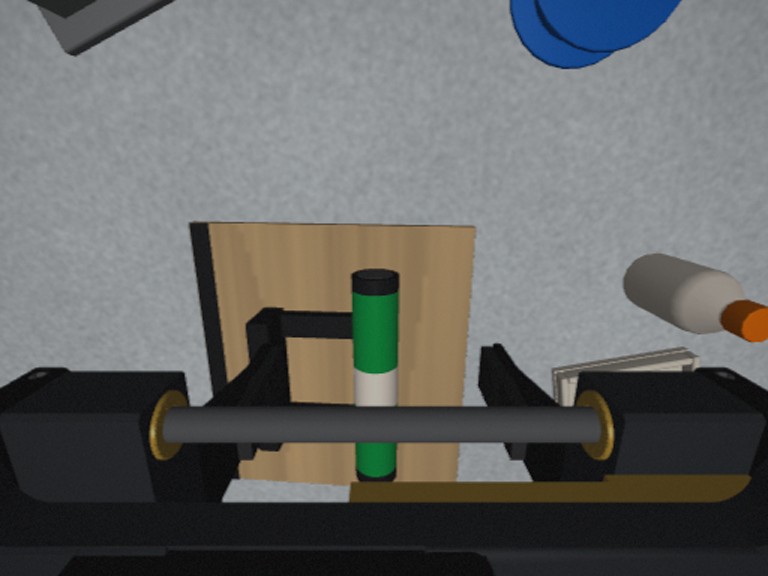

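Run:
```python
from h import *
ax=np.array([.5637,-.0698,.0486])
for h in (.05,0): delta(ax+[0,0,.0095+h],toolq(-.1991))
```

```text
t 21.52 shift units [-0.61 -2.43 -2.2 ] turn units [-0.02  0.02 -0.01] | tcp target [ 0.5637 -0.0698  0.2721] now [ 0.5789 -0.0092  0.3271]
t 21.52 shift units [-0.61 -2.43 -4.2 ] turn units [-0.02  0.02 -0.01] | tcp target [ 0.5637 -0.0698  0.2221] now [ 0.5789 -0.0092  0.3271]
```

Request:
drive_tool(plan=[[[-0.21,-0.83,-0.2,0,0,0],[-0.2,-0.8,-0.5,0,0,0],[-0.2,-0.8,-0.5,0,0,0],[0,0,-0.8,0,0,0],[0,0,-0.9,0,0,0],[0,0,-0.7,0,0,0],[0,0,-0.4,0,0,0],[0,0,-0.15,0,0,0]]])

```text
time: 22.52
position: [0.5638, -0.0701, 0.2224]
tool_rot: [0.774, 0.634, 0.001, -0.0]
ft_force: [0.1, 1.0, 0.8]
grip_width: 0.0868
```

Request:
drive_tool(plan=[[[0,0,0,0,0,0],[0,0,0,0,0,0]]])

```text
time: 22.78
position: [0.5642, -0.0699, 0.2239]
tool_rot: [0.773, 0.634, 0.002, 0.001]
ft_force: [-0.1, -0.4, -0.1]
grip_width: 0.0871
```

Run:
```python
from h import *
snap("scene","s9");crop("pics/s9.png","pics/s9c.png",140,120,270,220,6)
snap("wrist","w9")
ax=np.array([.5637,-.0698,.0486])
delta(ax+[0,0,.0095],toolq(-.1991))
```

```text
t 22.88 shift units [-0.02  0.01 -0.07] turn units [-0.01  0.03 -0.01] | tcp target [ 0.5637 -0.0698  0.2221] now [ 0.5641 -0.0699  0.2239]
```

View pics/s9c.png

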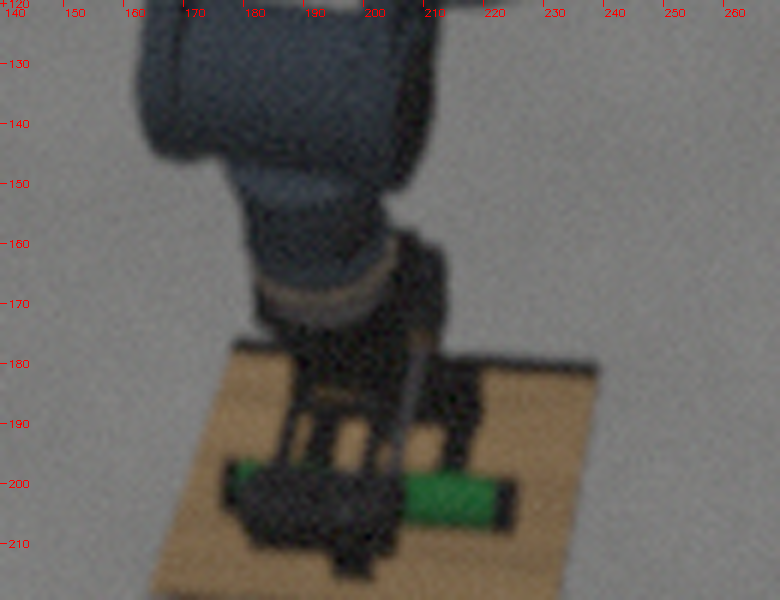

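View pics/w9.png

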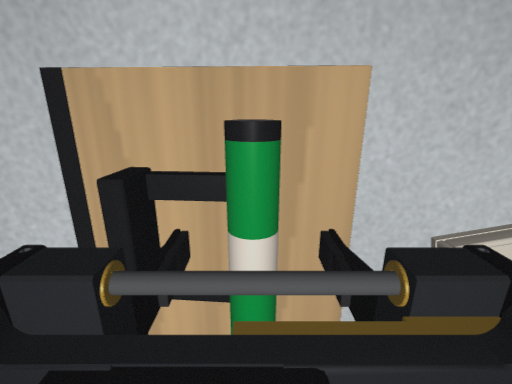

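Run:
```python
from h import *
o=load("w9");T=R.from_quat(o["tool_rot"])
for x in (.08,.015,-.015): print(proj("wrist",[o["position"]+T.apply([x,0,.164+.0113-.016])],o))
```

```text
[[254.29855931 119.5910094 ]]
[[254.29111104 237.53424168]]
[[254.28828518 282.28162006]]
```

Request:
drive_tool(plan=[[[0,0,-0.06,0,0,0],[0,0,0,0,0,0],[0,0,0,0,0,0],[0,0,0,0,0,0],[0,0,0,0,0,0],[0,0,0,0,0,0],[0,0,0,0,0,0],[0,0,0,0,0,0]]], grip=1, force=60)

```text
time: 23.88
position: [0.5638, -0.07, 0.2217]
tool_rot: [0.774, 0.634, 0.001, -0.0]
ft_force: [-1.7, -0.5, 0.7]
grip_width: 0.0308
```

Request:
drive_tool(plan=[[[0,0,0,0,0,0],[0.05,0,0.3,0,0,0],[0,0,0.7,0,0,0],[0,0,1,0,0,0],[0,0,1,0,0,0],[0,0,1,0,0,0],[0,0,1,0,0,0],[0,0,0.3,0,0,0]]])

```text
time: 24.88
position: [0.5655, -0.07, 0.357]
tool_rot: [0.774, 0.634, 0.003, 0.002]
ft_force: [0.7, 0.3, -1.0]
grip_width: 0.0304
```

Run:
```python
from h import *
o=snap("wrist","w10");print(o["time"],o["position"],o["ft_force"],o["moment"],o["grip_width"])
snap("top","t10")
h=[.4838,.2457,.2198]
g=loc(h,[(0,0,.044+.0095+.09)])[0]
delta(g,toolq(h[2]-np.pi/2))
```

```text
24.875 [ 0.56548062 -0.07001171  0.35695329] [ 0.73187566  0.26544377 -0.99422845] [-0.12969907  0.04202151 -0.00160255] 0.030424726547435155
t 24.98 shift units [-3.25 12.62 -1.92] turn units [  0.02   0.04 -11.01] | tcp target [0.4838 0.2457 0.3075] now [ 0.5652 -0.0699  0.3556]
```

View pics/w10.png

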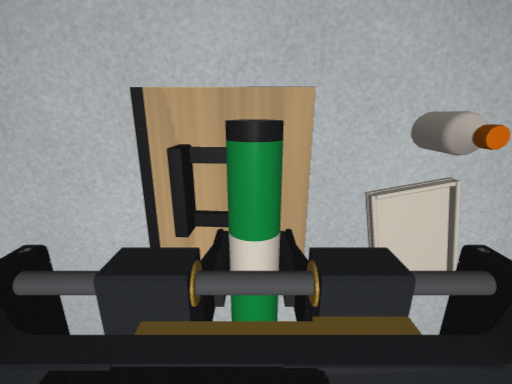

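View pics/t10.png

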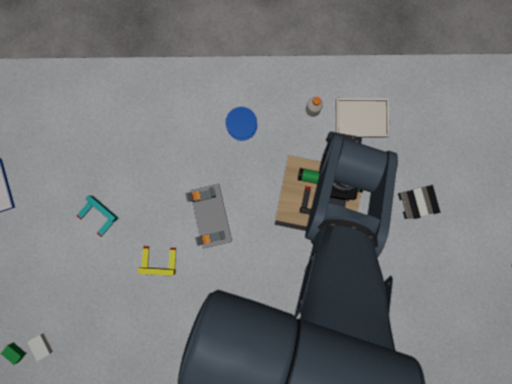

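Request:
drive_tool(plan=[[[-0.2,0.6,0,0,0,-0.6],[-0.25,0.95,0,0,0,-0.85],[-0.25,0.95,0,0,0,-0.85],[-0.25,0.95,0,0,0,-0.85],[-0.25,0.95,0,0,0,-0.85],[-0.25,0.95,0,0,0,-0.85],[-0.25,0.95,0,0,0,-0.85],[-0.25,0.95,0,0,0,-0.85]]])

```text
time: 25.98
position: [0.5157, 0.112, 0.3531]
tool_rot: [0.942, 0.335, 0.0, 0.0]
ft_force: [-0.4, 0.4, -1.6]
grip_width: 0.0306
```

Request:
drive_tool(plan=[[[-0.25,0.95,0,0,0,-0.85],[-0.25,0.95,0,0,0,-0.85],[-0.25,0.95,0,0,0,-0.85],[-0.25,0.95,0,0,0,-0.85],[-0.25,0.95,0,0,0,-0.85],[-0.1,0.62,0,0,0,-0.21],[0,0,0,0,0,0]]])

```text
time: 26.85
position: [0.482, 0.2462, 0.3532]
tool_rot: [0.994, 0.111, 0.0, 0.001]
ft_force: [-0.1, 0.0, -0.8]
grip_width: 0.0303
```

Run:
```python
from h import *
o=snap("wrist","w11");print(o["time"],o["position"],o["ft_force"],o["moment"],o["grip_width"])
snap("top","t11");snap("scene","s11")
crop("pics/s11.png","pics/s11c.png",240,130,350,220,7)
im=cv2.imread("pics/w11.png");cv2.imwrite("pics/w11b.png",cv2.resize(im,None,fx=1.5,fy=1.5,interpolation=2))
h=[.4838,.2457,.2198]
L=[(.085,-.043,.01),(.085,.043,.01),(.072,.008,.07),(.048,.008,.07),(.072,.024,.07),(.085,0,.01)]
print((proj("wrist",loc(h,L),o)*1.5).round())
g=loc(h,[(0,0,.044+.0095+.09)])[0]
delta(g,toolq(h[2]-np.pi/2))
```

```text
26.85 [0.48201367 0.24622267 0.35323131] [-0.09313267  0.01676437 -0.82926237] [-0.07672892  0.17930252  0.00850227] 0.030260797204159338
[[437. 163.]
 [324. 163.]
 [368. 184.]
 [369. 223.]
 [343. 184.]
 [381. 163.]]
t 27.0 shift units [ 0.05  0.03 -1.85] turn units [0.02 0.01 0.  ] | tcp target [0.4838 0.2457 0.3075] now [0.4826 0.245  0.3537]
```

View pics/w11b.png

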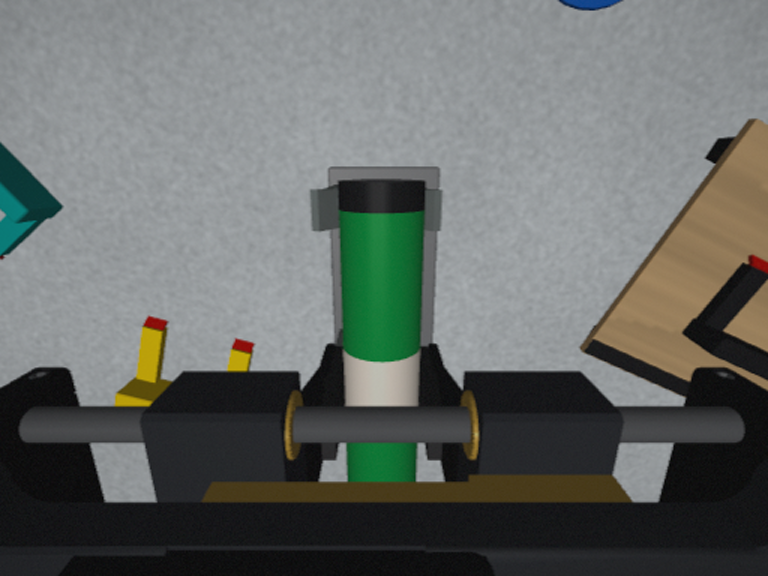

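View pics/s11c.png

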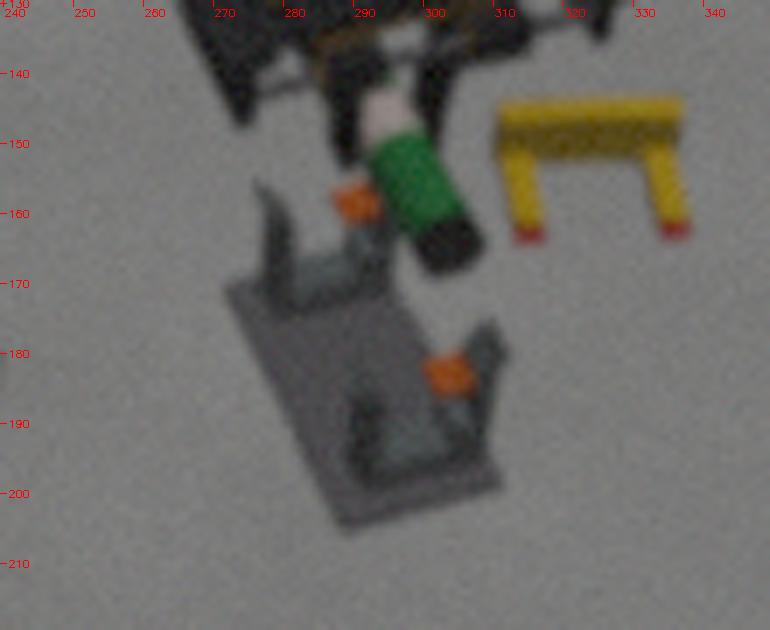

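Run:
```python
from h import *
crop("pics/w11.png","pics/w11c.png",200,100,305,245,5)
```

```text
(no output)
```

View pics/w11c.png

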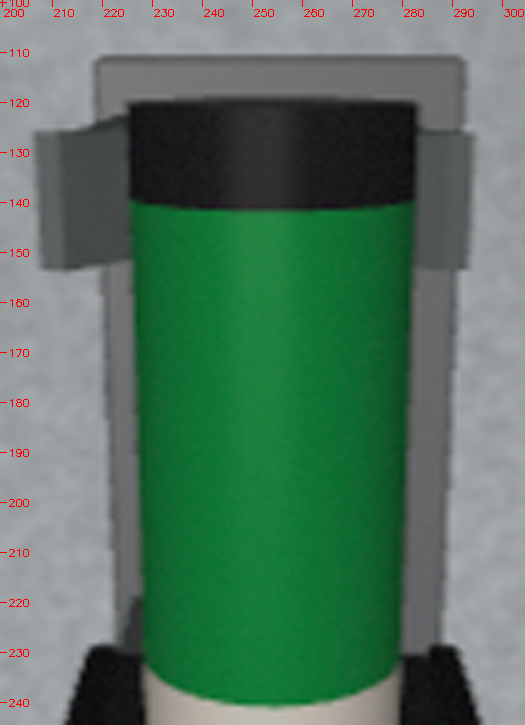

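Run:
```python
from h import *
o=load("w11")
h=np.array([.4838,.2457,.2198])
def tol(p):
    c,s=np.cos(h[2]),np.sin(h[2]);d=p[:2]-h[:2];return np.round([c*d[0]+s*d[1],-s*d[0]+c*d[1]],4)
for u,v,z in [(218.7,110.9,.01),(292.5,110.9,.01),(223.1,227.5,.01),(287.7,228.5,.01),(206.9,153.1,.09),(206.9,125.9,.09),(293.9,125.9,.09),(293.2,153.1,.09)]:
    print(tol(unproj("wrist",u,v,z,o)))
# axle: 
print("tool grasp",tol(o["position"]+R.from_quat(o["tool_rot"]).apply([0,0,.164])), R.from_quat(o["tool_rot"]).apply([0,0,1]))
for u,v in [(254.3,120)]: print("axle end top",tol(unproj("wrist",u,v,o["position"][2]-.164-.0095+.016,o)))
```

```text
[0.0827 0.0404]
[ 0.0829 -0.0442]
[-0.0628  0.0402]
[-0.0641 -0.0446]
[0.0464 0.0426]
[0.0702 0.0414]
[ 0.0703 -0.0349]
[ 0.0465 -0.0354]
tool grasp [-0.0016  0.0006] [ 4.51771953e-04 -1.93742566e-03 -9.99998021e-01]
axle end top [0.0785 0.0001]
```

Run:
```python
from h import *
h=np.array([.4838,.2457,.2198])
def tol(p):
    c,s=np.cos(h[2]),np.sin(h[2]);d=p[:2]-h[:2];return np.round([c*d[0]+s*d[1],-s*d[0]+c*d[1]],4)
def c1(x,y,z,n=""): print(n,tol(unproj("top",x/6+119.5,y/6+169.5,z)))
c1(598,82,.01,"plate +x-y");c1(675,430,.01,"plate -x-y");c1(497,473,.01,"plate-x+y")
c1(432,160,.07,"jaw b hinge");c1(484,150,.07,"jaw b tip")
c1(492,418,.07,"jaw a hinge");c1(542,408,.07,"jaw a tip")
c1(393,162,.09,"fork b left outer");c1(574,148,.09,"fork b right outer");c1(430,160,.09,"fork b left inner");c1(541,130,.09,"fork b right inner")
crop("pics/top0.png","pics/c1z.png",180,178,235,255,10)
```

```text
plate +x-y [ 0.084  -0.0448]
plate -x-y [-0.0843 -0.0444]
plate-x+y [-0.0853  0.0416]
jaw b hinge [0.06   0.0306]
jaw b tip [0.0591 0.0068]
jaw a hinge [-0.0589  0.029 ]
jaw a tip [-0.0595  0.0062]
fork b left outer [0.0612 0.0445]
fork b right outer [ 0.0493 -0.035 ]
fork b left inner [0.0584 0.0283]
fork b right inner [ 0.0603 -0.0225]
```

View pics/c1z.png

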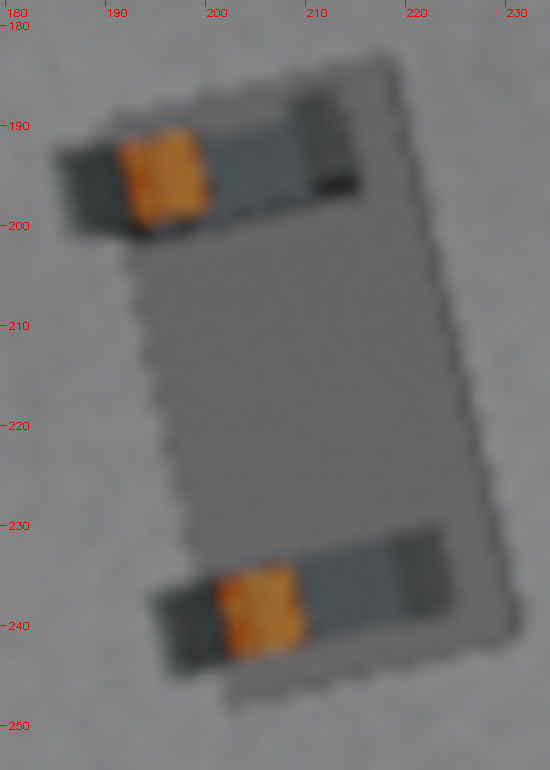

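Run:
```python
from h import *
h=[.4838,.2457,.2198]
for z in (.0535+.05,.0535): 
    g=loc(h,[(-.0020,-.002,z)])[0]
    delta(g,toolq(h[2]-np.pi/2))
```

```text
t 27.0 shift units [-0.01 -0.07 -3.45] turn units [0.02 0.01 0.  ] | tcp target [0.4823 0.2433 0.2675] now [0.4826 0.245  0.3537]
t 27.0 shift units [-0.01 -0.07 -5.45] turn units [0.02 0.01 0.  ] | tcp target [0.4823 0.2433 0.2175] now [0.4826 0.245  0.3537]
```

Request:
drive_tool(plan=[[[0,-0.07,-0.3,0.02,0,0],[0,0,-0.7,0,0,0],[0,0,-0.9,0,0,0],[0,0,-0.6,0,0,0],[0,0,-0.25,0,0,0],[0,0,0,0,0,0],[0,0,0,0,0,0]]])

```text
time: 27.88
position: [0.483, 0.2438, 0.2861]
tool_rot: [0.994, 0.11, 0.002, -0.0]
ft_force: [-0.1, 0.9, -0.9]
grip_width: 0.0308
```

Run:
```python
from h import *
h=[.4838,.2457,.2198]
delta(loc(h,[(-.0020,-.002,.0535)])[0],toolq(h[2]-np.pi/2))
o=snap("wrist","w12");snap("scene","s12")
delta(loc(h,[(-.0020,-.002,.0535)])[0],toolq(h[2]-np.pi/2))
crop("pics/s12.png","pics/s12c.png",250,130,340,220,8)
crop("pics/w12.png","pics/w12c.png",190,70,320,245,4)
```

```text
t 27.88 shift units [-0.03 -0.02 -2.74] turn units [-0.01  0.04  0.  ] | tcp target [0.4823 0.2433 0.2175] now [0.483  0.2438 0.2861]
t 27.98 shift units [-0.02 -0.02 -2.75] turn units [-0.01  0.04 -0.  ] | tcp target [0.4823 0.2433 0.2175] now [0.4829 0.2439 0.2862]
```

View pics/s12c.png

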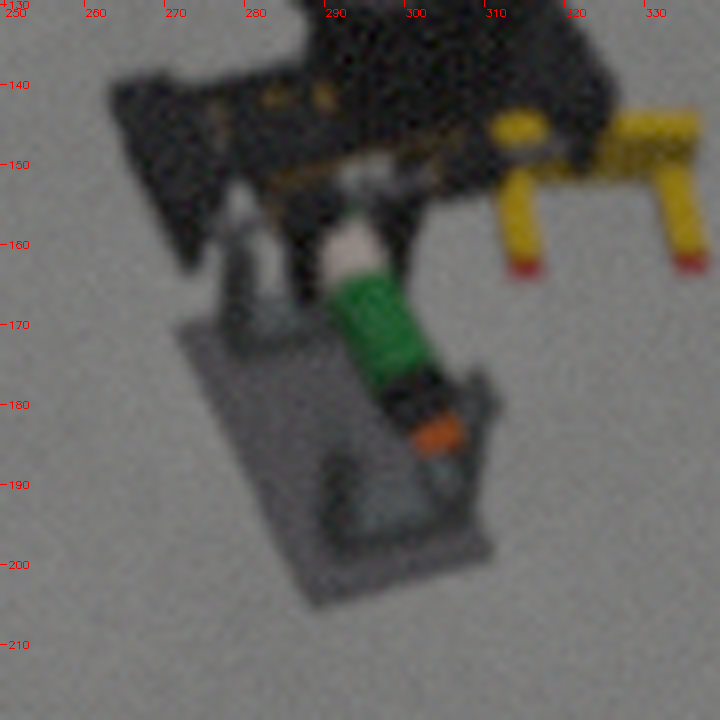

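View pics/w12c.png

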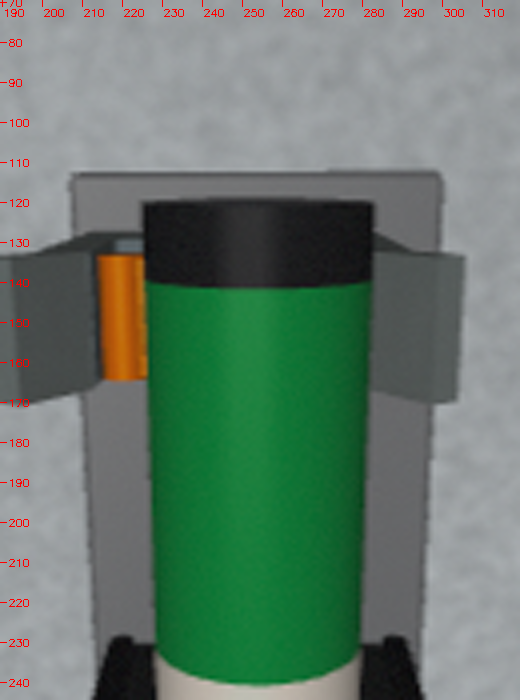

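Request:
drive_tool(plan=[[[-0.02,0,-0.3,0,0.03,0],[0,0,-0.4,0,0,0],[0,0,-0.3,0,0,0],[0,0,0,0,0,0]]])

```text
time: 28.48
position: [0.482, 0.2437, 0.2596]
tool_rot: [0.994, 0.11, -0.001, -0.0]
ft_force: [0.0, 0.2, -1.5]
grip_width: 0.0305
```

Request:
drive_tool(plan=[[[0,0,-0.2,0,0,0],[0,0,-0.3,0,0,0],[0,0,-0.3,0,0,0],[0,0,0,0,0,0]]])

```text
time: 28.98
position: [0.4828, 0.2434, 0.2404]
tool_rot: [0.994, 0.11, 0.001, 0.0]
ft_force: [1.5, -5.1, 2.9]
grip_width: 0.0306
```

Request:
drive_tool(plan=[[[0,0,-0.3,0,0,0],[0,0,-0.3,0,0,0],[0,0,-0.2,0,0,0],[0,0,0,0,0,0]]])

```text
time: 29.48
position: [0.4816, 0.2439, 0.2196]
tool_rot: [0.994, 0.109, -0.001, -0.001]
ft_force: [-0.1, -0.3, -1.0]
grip_width: 0.0304
```

Request:
drive_tool(plan=[[[0,0,-0.06,0,0,0],[0,0,-0.06,0,0,0],[0,0,0,0,0,0]]])

```text
time: 29.85
position: [0.4821, 0.2439, 0.2174]
tool_rot: [0.994, 0.11, -0.0, -0.0]
ft_force: [0.6, 0.8, -1.7]
grip_width: 0.0309
```

Request:
drive_tool(plan=[[[0,0,-0.04,0,0,0],[0,0,-0.02,0,0,0],[0,0,0,0,0,0]]])

```text
time: 30.22
position: [0.4821, 0.2438, 0.2167]
tool_rot: [0.994, 0.11, 0.0, -0.001]
ft_force: [-0.6, -0.8, 5.0]
grip_width: 0.031
```

Run:
```python
from h import *
o=snap("scene","s13");print(o["ft_force"],o["position"],o["time"])
crop("pics/s13.png","pics/s13c.png",250,130,340,220,8)
```

```text
[-0.57575389 -0.83403216  5.03725968] [0.48213897 0.24384968 0.21667698] 30.225
```

View pics/s13c.png

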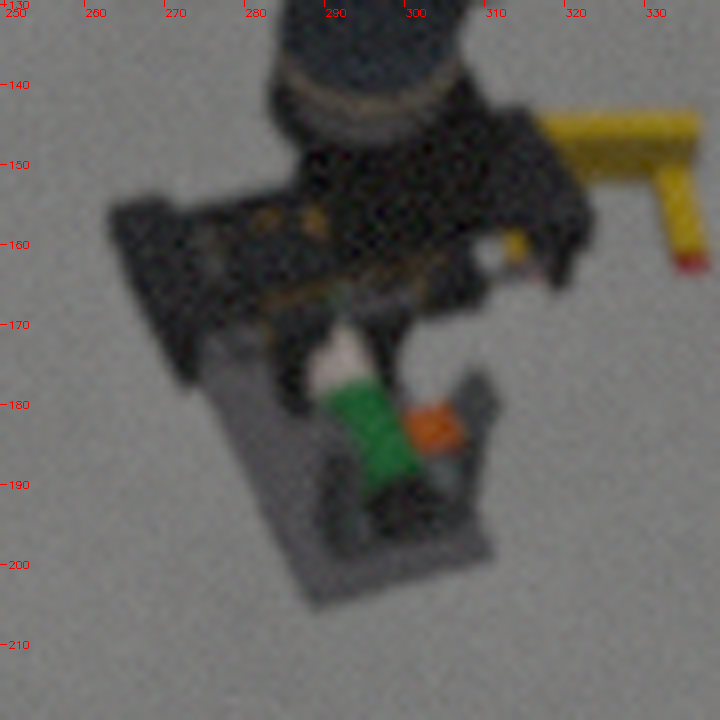

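Request:
drive_tool(plan=[[[0,0,-0.04,0,0,0],[0,0,-0.02,0,0,0],[0,0,0,0,0,0]]])

```text
time: 30.65
position: [0.4821, 0.2439, 0.2166]
tool_rot: [0.994, 0.11, 0.0, -0.001]
ft_force: [-3.3, -0.1, 16.4]
grip_width: 0.0306
```

Request:
drive_tool(plan=[[[0,0,0.05,0,0,0],[0,0,0,0,0,0],[0,0,0,0,0,0],[0,0,0,0,0,0],[0,0,0,0,0,0],[0,0,0,0,0,0],[0,0,0,0,0,0]]], grip=0)

```text
time: 31.52
position: [0.4821, 0.2438, 0.2157]
tool_rot: [0.994, 0.11, -0.0, -0.0]
ft_force: [-0.4, -0.1, -0.5]
grip_width: 0.0856
```

Request:
drive_tool(plan=[[[0,0,0.3,0,0,0],[0,0,0.7,0,0,0],[0,0,1,0,0,0],[0,0,1,0,0,0],[0,0,1,0,0,0],[0,0,1,0,0,0],[0,0,0.5,0,0,0],[0,0,0,0,0,0]]])

```text
time: 32.52
position: [0.4822, 0.2438, 0.3542]
tool_rot: [0.994, 0.11, 0.001, -0.001]
ft_force: [0.2, -0.5, 0.3]
grip_width: 0.0872
```

Run:
```python
from h import *
o=snap("wrist","w14");print(o["time"],o["position"])
snap("scene","s14");crop("pics/s14.png","pics/s14c.png",250,130,340,220,8)
im=cv2.imread("pics/w14.png");cv2.imwrite("pics/w14b.png",cv2.resize(im,None,fx=1.5,fy=1.5,interpolation=2))
```

```text
32.525 [0.4822202  0.24382485 0.35416152]
```

View pics/w14b.png

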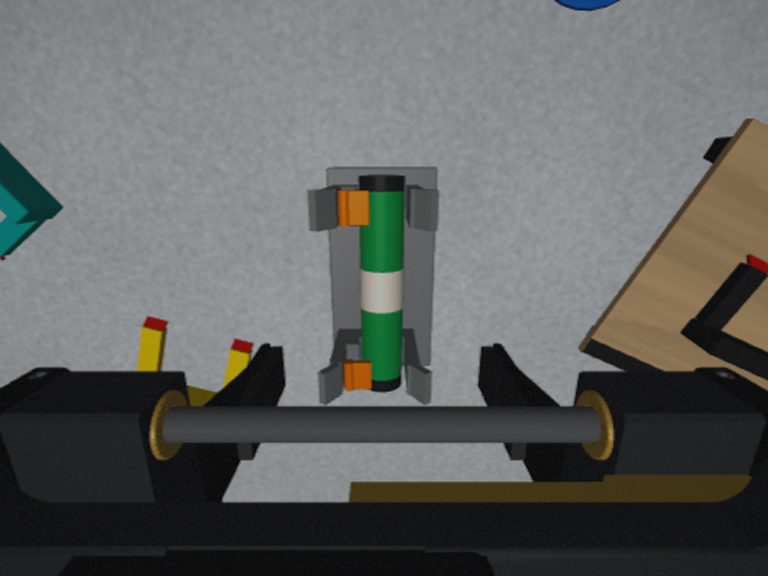

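View pics/s14c.png

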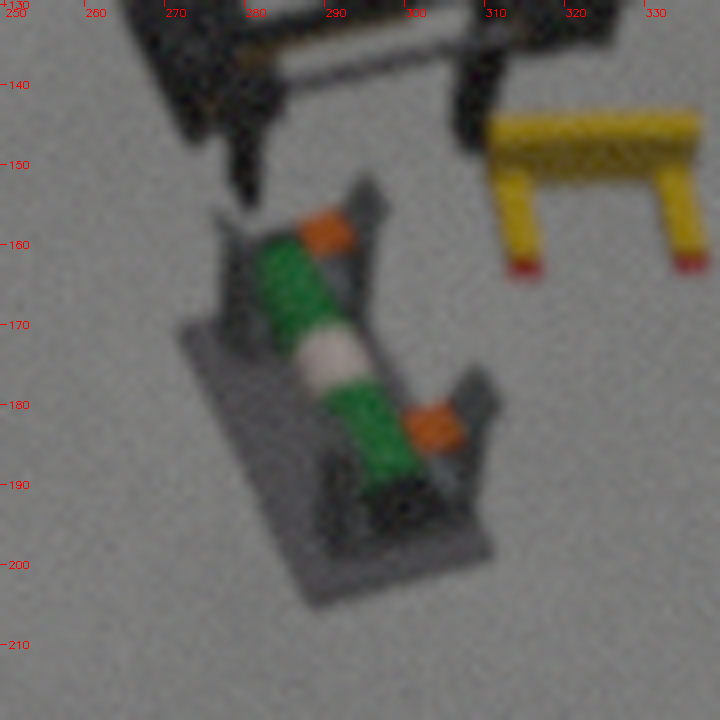

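Run:
```python
from h import *
o=load("w14")
h=np.array([.4838,.2457,.2198])
def tol(u,v,z):
    p=unproj("wrist",u/1.5,v/1.5,z,o)
    c,s=np.cos(h[2]),np.sin(h[2]);d=p[:2]-h[:2];return np.round([c*d[0]+s*d[1],-s*d[0]+c*d[1]],4)
for n,u,v,z in [("band+",382,271,.06),("band-",382,312,.06),("end+",382,177,.06),("end-",381,388,.06),("plate",382,167,.01),("jawb+",355,191,.071),("jawb-",355,224,.071),("jawa+",357,362,.071),("jawa-",357,389,.071),("axle left",362,250,.044),("axle right",404,250,.044)]: print(n,tol(u,v,z))
snap("top","t14")
```

```text
band+ [ 0.0131 -0.0024]
band- [-0.0174 -0.0024]
end+ [ 0.0764 -0.0023]
end- [-0.0798 -0.0016]
plate [ 0.0826 -0.0024]
jawb+ [0.0681 0.0148]
jawb- [0.0473 0.0152]
jawa+ [-0.0519  0.0157]
jawa- [-0.0741  0.0162]
axle left [0.0249 0.0122]
axle right [ 0.0249 -0.0184]
```

View pics/t14.png

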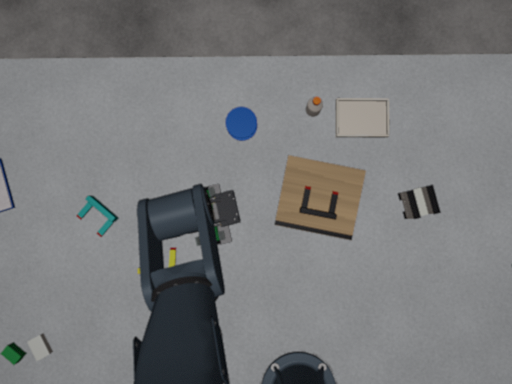

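Band mid-point is -2.1 mm and jaw mid-point -2.6 mm along the holder's x, so the axle is centred to within 1 mm. Both jaws are level above it. The chock is on the board and the bystanders haven't moved.

```bash
python3 -c "
from rig import robot
print(robot.get_obs()['time']);print(robot.hand_in())"
```

```text
32.675
the job is handed in; nothing more can be done
None
```

I moved the axle from the stand into the clip holder with the regrip on the board, and handed the job in at 32.7 s (limit 64 s).

- **Chock:** I set the black chock flat on the board with its toes uphill. It was still there in the last top view.
- **Resting on the slope:** I laid the axle across the slope against both toes, let go and backed off. It lay there by itself for more than 2 s and stayed put.
- **Seating:** I took the axle again by its white band and pressed it past both jaws until the fork floors took the load. That showed as about 16 N on the wrist.

**Last checks:**
- Both orange jaws looked level above the axle.
- The axle is centred between the forks to about 0.5 mm along the holder, and to 1 mm or so across it.
- The spool, glue bottle and tray were unmoved, and the gripper was well clear.

**Disagreement:** The top camera placed objects up to about 3 mm off sideways compared with the wrist camera. I used the wrist camera and the arm's own position for the grasps and fits. No check failed.

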